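# Clear and peel the cover off a nested instrument tray

## Task

With the scraper block, sweep the three loose red seal tags off the tray's white cover into the grey waste trough beside it, without touching the tags with the gripper, and put the scraper back down on the bare steel top. Then peel the sticking cover off by its orange tab, tipping it up at that corner first while the opposite corner still sits in the tray, and finish while still holding it by the tab, roughly level, right side up and centred over the white inspection panel, a good hand's width (10 cm or more) up. Leave the tags in the trough and everything else where it stands.

Things in the scene. Friction and masses are not known exactly. Their poses are not given: they have to be found in the camera images.
- tray: blue open instrument tray, fixed to the work surface, outer 176 x 126 mm (x, y), 50 mm tall, with an open grey waste trough fixed along its -y long side: trough 176 mm long in x, spans y -63.5 to -133.5 mm, rim 26 mm and floor 3 mm above the work surface. Origin: centre of the blue tray's underside, z up
- cover: white flat cover nested in the blue tray's top, plate 180 x 130 x 5 mm, 110 g. Origin: centre of the plate's underside (50 mm up when seated); seated, its axes agree with the tray's. Below it four lugs, 60 mm off centre in x, 45 mm in y, reach 14 mm down between sprung rubber pads in the tray that grip by friction (about 3 N a lug): each sticks until it has risen about 13 mm
- pull_tab (a point): grasp point of the cover's orange pull tab, an upright fin jutting out diagonally (along x = y) from the cover's +x +y corner: 10 mm thick, 42 mm long outside the corner, 26 mm tall, 16 mm below to 10 mm above the plate's underside. Point 22 mm outside the corner, half-way up, at (105.6, 80.6, -3) mm in the cover's frame; axes as the cover
- tab_corner (a point): the cover plate's corner at the pull tab (underside), at (90, 65, 0) mm in the cover's frame
- far_corner (a point): the cover plate's opposite corner (underside), at (-90, -65, 0) mm in the cover's frame
- cover_centre (a point): centre of the cover's top face, 5 mm above the cover's origin
- scraper_handle (a point): middle of the handle of the green and black scraper block, 48 mm above its foot. It stands upright: black rubber foot 110 x 22 mm (x, y), 22 mm tall; above it the green handle, 64 mm long (x), 24 mm thick (y), up to 70 mm above the underside. Axes: x along the block's length, z up; about 160 g
- scraper: the same scraper block; origin at the centre of its underside
- panel: flat white inspection panel with a grey frame, fixed, 150 x 170 mm (x, y), 7 mm high. Origin: centre of its underside
- tag0: loose red broken-off seal tag, 20 x 14 x 6 mm (x, y, z), lying flat on the cover, 12 g. Origin: centre of its underside
- tag1: loose red broken-off seal tag, 20 x 14 x 6 mm (x, y, z), lying flat on the cover, 12 g. Origin: centre of its underside
- tag2: loose red broken-off seal tag, 20 x 14 x 6 mm (x, y, z), lying flat on the cover, 12 g. Origin: centre of its underside
- jar: bystander, leave alone: small closed jar, 52 mm diameter, 72 mm tall, blue cap. Origin: centre of its underside
- bowl: bystander, leave alone: open steel bowl, 110 mm diameter. Origin: centre of its underside
- nozzle: bystander, leave alone: white plastic nozzle with a red collar, 95 mm long. Origin: centre of its underside
- probe: bystander, leave alone: steel probe with a blue handle, 160 mm long. Origin: centre of its underside
- detergent: bystander, leave alone: clear bottle, 66 mm diameter, 170 mm tall. Origin: centre of its underside
- brush: bystander, leave alone: white and blue hand brush, 170 mm long. Origin: centre of its underside

How it is judged:
On the way, in this order (a step that is already met when the one before it is completed fails the run):
1. the scraper is picked up with the gripper (height (world z) of scraper above 0.03 m and contact force between the fingers and scraper above 1 N), for 0.2 s.
2. all three tags lie in the waste trough (y of tag0 in the frame of tray between -0.134 and -0.064 m and x of tag0 in the frame of tray between -0.089 and 0.089 m and z of each of tag0, tag1, tag2 in the frame of tray below 0.035 m and y of tag1 in the frame of tray between -0.134 and -0.064 m and x of tag1 in the frame of tray between -0.089 and 0.089 m and y of tag2 in the frame of tray between -0.134 and -0.064 m and x of tag2 in the frame of tray between -0.089 and 0.089 m), for 0.2 s.
3. the scraper stands or lies on the steel top, let go, the cover still seated (height (world z) of scraper below 0.016 m and contact force between scraper and tray below 0.1 N and contact force between scraper and panel below 0.1 N and contact force between the fingers and scraper below 0.2 N and z of tab_corner in the frame of tray below 0.054 m), for 0.2 s.
4. the tab corner is raised (10 mm or more) while the opposite corner is still seated (within 7 mm), held by the tab (z of tab_corner in the frame of tray above 0.06 m and z of far_corner in the frame of tray below 0.057 m and distance between the grasp point and pull_tab below 0.04 m and horizontal distance between far_corner and tray below 0.125 m), for 0.1 s.
At the end, for the whole second after the job is handed in: cover held still by its tab in the fingers, touching nothing else: centre within 50 mm of the panel's centre seen from above, over 100 mm up (both named corners over 80 mm), within 0.3 rad of level, right side up; the three tags lie in the waste trough; the scraper rests on the steel top (all of step 2 and horizontal distance between cover_centre and panel below 0.05 m and height (world z) of cover_centre above 0.1 m and height (world z) of each of tab_corner, far_corner above 0.08 m and angle between cover's own z axis and vertical below 0.3 rad and contact force between the fingers and cover above 2 N and distance between the grasp point and pull_tab below 0.04 m and contact force between each of cover, scraper and tray below 0.1 N and contact force between each of cover, scraper and panel below 0.1 N and linear speed of cover below 0.03 m/s and contact force between cover and scraper below 0.1 N and contact force between cover and jar below 0.1 N and contact force between cover and bowl below 0.1 N and contact force between cover and nozzle below 0.1 N and contact force between cover and probe below 0.1 N and contact force between cover and detergent below 0.1 N and contact force between cover and brush below 0.1 N and height (world z) of scraper below 0.016 m and contact force between the fingers and scraper below 0.2 N); the arm keeps its last pose, push and grip.
It fails at once if the gripper touches a tag (contact force between the fingers and tag0 above 0.5 N or contact force between the fingers and tag1 above 0.5 N or contact force between the fingers and tag2 above 0.5 N).
It fails at once if a bystander is moved by more than 30 mm (distance of any of jar, bowl, nozzle, probe, detergent, brush from where it was at the start of the episode above 0.03 m).
It also fails if it takes over 62 s, if anything falls off the work surface, if the arm or the gripper's body presses on something with over 40 N, if the wrist force passes 120 N, or if a joint passes its speed limit or range.

## Robot

A 6-joint arm with a two-finger parallel gripper is mounted at the origin on the work surface. World frame = base frame: x ahead of the robot, y to its left, z up, the work surface at z = 0. Lengths are in m, angles in rad, forces in N, time in s.
With the tool pointing down it reaches from about 0.325 to 0.9 m from the base axis. Payload 6.1 kg.
Tool frame: the origin (TCP) lies at the very end of the fingers, on their centre line; the grasp point (between the pads) lies 19 mm behind it (grip_depth is the distance from the TCP to the grasp point, in m); z points along the fingers, y is the direction in which the jaws open and shut (so a half turn about z gives the same grasp; the last joint's range is limited). The gripper opens to 85 mm and grips with 20 to 120 N. Pads are 22 mm wide; open, the fingers measure 114 mm over their backs; the gripper's body (76 mm by 85 mm) begins 54 mm behind the grasp point. The pads swing forward as they close: fully open they stand 13 mm farther back than shut.
Start: joints at [-1.387, 0.22, 1.526, -0, 1.395, -0.126], TCP at [0.191, -0.595, 0.231] pointing down, gripper open.
Joint ranges: [-2.98, 2.98], [-0.91, 2.08], [0.09, 2.57], [-1.24, 4.39], [0.2, 2.65], [-2.68, 2.68]. Speed limits (rad/s): [2.57, 2.57, 3.01, 3.14, 3.14, 3.14].

## Interface

Orientations are given as a unit quaternion [x, y, z, w].
In Python, from plant import get_obs, capture, calibration, hand_in, look_for, trace, spot_point, grip_depth gives the robot as it stands.
- The arm moves only by the tool step_arm, never from a script. Its argument "moves" is a list of rows, each a list of 5 numbers: the closure in counts, from 0 (fully open) to 255 (shut), then the shift along the tool's x, y, z in mm, then the turn about the tool's z in units of 6 degrees (1.0 is 6 degrees). In form: [[claw, tx, ty, tz, roll], ...]. A call has 1 to 8 rows; each row shifts and turns the commanded pose from where the row before left it, along the tool's axes as they then stand; what a row does not reach is not made up. A row lasts 1/8 s, in which the tool goes at most 62.5 mm and 10.7 degrees, less where a joint would pass 70% of its speed; a pose out of reach is approached as far as the arm can. A call with a gripper value outside its range is refused whole. The fingers move at their own pace and stop on an object; the grip force is fixed at half the most. Time passes only in rows, so rows that do not move let the fingers close. It gives the time, the measured TCP pose, the force and the opening at its end, in the units of the state.
- get_obs(): the state, without advancing time (a new reading comes with each control period).
- capture(name): name is "scene" or "top" or "wrist"; returns (picture, depth): 384x512x3 uint8, red, green, blue; 384x512 float32, m along the optical axis (not along the pixel's ray), 0 where there is no reading.
- calibration(name): a dict with "camera_matrix" (3x3 intrinsics, pixels), "T" (4x4, takes a point from camera to world coordinates). Camera axes: x right, y up, looking along -z (the intrinsics and any distortion apply to the point x, -y, -z); pixel columns grow to the right and rows downward; lengths in m; the calibration is good to about 2 mm. A picture is of the moment at which its call begins: read the wrist's pose just before it. calibration takes no time and is no camera call; for the wrist camera it gives the pose at the moment of the call.
- hand_in(): hands the job in, once; it reports no verdict.
Trained networks look in the newest picture that a camera, given by its name, has taken for a name from the list of things; names that differ only in an ending like _2 or _b are one class to them, and where a whole thing is asked for, a point or a joint stands for the part that bears it (a point fixed in the world has none). Each returns a list of dicts, best first, with "p" (0 to 1); they miss things now and then, are a little off and sometimes report something else, mostly with a low value. They report only what shows in the picture. A call takes as long as a camera call.
- look_for(name, camera): "position" ([x, y, z] in m, in the coordinates of the camera as it stood for that picture, good to about 4 mm: the middle of the surface that is visible of it).
- trace(name, camera): "region" (384x512 bool, what is visible of it).
- spot_point(name, camera): "position" ([x, y, z] in m, in the coordinates of the camera as it stood for that picture, good to about 4 mm: a listed point, or the origin of a listed thing).
The state is a dict: "t": time; "qpos": joint angles; "qvel": joint speeds; "joint_torque": joint torques, N m; "ee_pos": TCP position; "tool_rot": TCP orientation; "ft_force": force on the tool from outside, world axes, zero at the start; "wrist_torque": the same for the moment, N m; "gripper_width": opening from 0.0 (shut) to 1.0 (fully open).
Only numpy, scipy, OpenCV 4.12 (cv2) and the standard library are available. Lean on these libraries where they do the work, as an engineer would, in place of code of your own. Each camera call takes 0.05 s, during which the arm holds its last target.

## Working session

There is one attempt and no reset: what is moved stays moved. The work goes in short steps, Python scripts to look and compute and a tool call to move; the robot and the scene stay as the last step left them, time stands still between calls to the robot, and variables do not carry over. Pictures are saved under pics/ and viewed, and the job is handed in when it is done.

Besides the shell and the picture viewer there is one more tool, called after "Call:" as name(argument=value, ...) on one line, values as JSON. step_arm: Moves the arm, as the interface text tells. Its arguments: {"type":"object","properties":{"moves":{"type":"array"}},"required":["moves"]}

```bash
mkdir -p pics
cat > h.py <<'E'
from plant import *
import numpy as np, cv2
from scipy.spatial.transform import Rotation as R
def w(cam,p):
    T=np.array(calibration(cam)["T"]); return (T@np.append(p,1))[:3]
def pix(cam,P):
    c=calibration(cam);T=np.linalg.inv(np.array(c["T"]));q=(T@np.append(P,1))[:3];k=np.array(c["camera_matrix"])
    v=k@np.array([q[0],-q[1],-q[2]]);return v[:2]/v[2]
def cloud(cam,d):
    c=calibration(cam);k=np.array(c["camera_matrix"]);T=np.array(c["T"])
    v,u=np.mgrid[0:384,0:512]
    x=(u-k[0,2])/k[0,0]*d;y=(v-k[1,2])/k[1,1]*d
    P=np.stack([x,-y,-d],-1)
    return P@T[:3,:3].T+T[:3,3]
E
python3 - <<'E'
from h import *
o=get_obs();print(o)
print(grip_depth)
for c in ["scene","top"]:
    im,d=capture(c);cv2.imwrite(f"pics/{c}0.png",im[...,::-1]);np.save(c+"d.npy",d)
    print(c,calibration(c))
    for n in ["tray","cover","pull_tab","tab_corner","far_corner","scraper_handle","scraper","panel","tag0"]:
        for r in spot_point(n,c)[:4]: print(n,w(c,r["position"]).round(4),round(r["p"],2))
E
```

```text
{'t': 0.0, 'qpos': array([-1.38711020e+00,  2.21249950e-01,  1.52760023e+00,  3.42911766e-06,
        1.39468235e+00, -1.26129482e-01]), 'qvel': array([-0.00041636, -0.00041565,  0.00072456, -0.00073128, -0.00176417,
        0.00129071]), 'joint_torque': array([-4.21895429e-04, -4.96894169e+01, -3.89397025e+01, -2.46792915e-04,
        1.10207716e-02, -1.83604539e-05]), 'ee_pos': array([ 0.19042219, -0.59466016,  0.23019023]), 'tool_rot': array([ 9.88025341e-01,  1.54288638e-01, -2.62223698e-05, -9.69587738e-04]), 'ft_force': array([0.89986154, 0.05080109, 0.06724364]), 'wrist_torque': array([ 0.06539122, -0.01092179, -0.0518735 ]), 'gripper_width': 1.0037183465790152}
0.0187
scene {'camera_matrix': array([[369.613594  ,   0.        , 254.79977624],
       [  0.        , 369.613594  , 182.93666134],
       [  0.        ,   0.        ,   1.        ]]), 'T': array([[ 0.14656665, -0.65546097,  0.74087052,  1.40385115],
       [ 0.98919746,  0.09906282, -0.10805065, -0.1152135 ],
       [-0.00256974,  0.74870386,  0.66289963,  0.82015821],
       [ 0.        ,  0.        ,  0.        ,  
[... 808 characters left out ...]
909e-01,  5.14940380e-02, -9.93236807e-03,
         4.69424224e-04],
       [ 1.13309492e-03,  2.10534609e-01,  9.77585748e-01,
         1.28430589e+00],
       [ 0.00000000e+00,  0.00000000e+00,  0.00000000e+00,
         1.00000000e+00]])}
cover [ 0.5335 -0.1924  0.0564] 0.8
pull_tab [ 0.627  -0.0936  0.0478] 0.95
tab_corner [ 0.6154 -0.1123  0.0508] 0.97
far_corner [ 0.4579 -0.2663  0.0518] 0.87
scraper_handle [0.5287 0.0764 0.0504] 0.73
scraper_handle [0.6164 0.1952 0.0046] 0.21
scraper [0.53   0.0755 0.0008] 0.68
panel [0.4255 0.296  0.0017] 0.96
tag0 [ 0.517  -0.228   0.0544] 0.53
tag0 [ 0.5652 -0.1821  0.0577] 0.44
tag0 [ 0.528  -0.1822  0.0581] 0.39
tag0 [ 0.448   0.4739 -0.0015] 0.16
```

View pics/scene0.png

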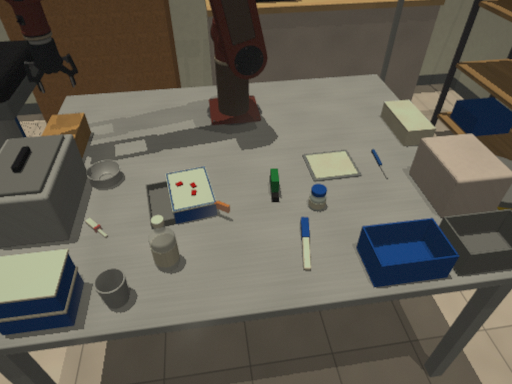

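View pics/top0.png

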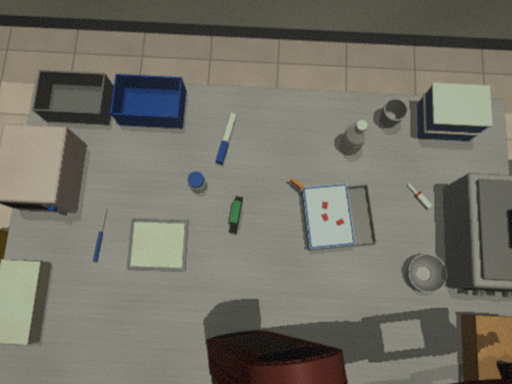

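Run:
```python
from h import *
im=cv2.imread("pics/top0.png")[...,::-1].astype(int);d=np.load("topd.npy");P=cloud("top",d)
def fit(m,n):
    m=m&(d>0)
    m=cv2.morphologyEx(m.astype(np.uint8),cv2.MORPH_OPEN,np.ones((3,3)))
    k,l,st,_=cv2.connectedComponentsWithStats(m)
    for i in range(1,k):
        if st[i,4]<25: continue
        q=P[l==i]; r=cv2.minAreaRect((q[:,:2]*1000).astype(np.float32))
        print(n,st[i],np.round(r[0],1),np.round(r[1],1),round(r[2],1),'z',np.median(q[:,2]).round(4))
r,g,b=im[...,0],im[...,1],im[...,2];z=P[...,2]
x,y=P[...,0],P[...,1]
fit((r>120)&(g<80)&(b<80)&(z>.04),'red')
fit((g>r+30)&(g>b+20),'green')
fit((r>150)&(g<170)&(b<80)&(r>g+40),'orange')
fit((z>.046)&(z<.066)&(x>.4)&(x<.66)&(y<-.08)&(y>-.32),'plate')
fit((z>.06)&(abs(x-.53)<.06)&(abs(y-.076)<.06),'handle')
fit((z>.012)&(z<.032)&(abs(x-.53)<.08)&(abs(y-.076)<.08),'foot')
fit((r>190)&(z<.015)&(abs(x-.425)<.14)&(abs(y-.296)<.14),'panel')
```

```text
green [230 200  11  23 184] [535.7  75.5] [24.5 77.2] 85.2 z 0.0711
plate [ 292  179   63   70 2870] [ 543.8 -175.8] [206.5 156.8] 8.7 z 0.0564
handle [229 201  12  23 196] [528.5  76.3] [24.  65.1] 83.5 z 0.071
foot [235 197   8   4  32] [576.2  70.3] [10.9 20.8] 1.7 z 0.023
foot [229 225   9   9  68] [485.8  81.1] [22. 24.] 84.6 z 0.023
```

The scene and top views show the scraper (235,214 in top), the tray, cover and tags (328,215), the trough to its right, the orange tab (297,184), the panel (158,245) and the jar (197,181). Next I'll refine the yaw and the tag extents.

Run:
```python
from h import *
im=cv2.imread("pics/top0.png")[...,::-1].astype(int);d=np.load("topd.npy");P=cloud("top",d)
r,g,b=im[...,0],im[...,1],im[...,2];z=P[...,2]
x,y=P[...,0],P[...,1]
print(im[205,325],im[230,320],im[184,297],im[250,158])
def fit(m,n):
    k,l,st,_=cv2.connectedComponentsWithStats((m&(d>0)).astype(np.uint8))
    for i in range(1,k):
        if st[i,4]<10: continue
        q=P[l==i]; r=cv2.minAreaRect((q[:,:2]*1000).astype(np.float32))
        print(n,st[i],np.round(r[0],1),np.round(r[1],1),round(r[2],1),'z',np.median(q[:,2]).round(4))
near=(x>.4)&(x<.68)&(y<-.05)&(y>-.36)
fit(near&(r>g+50)&(r>b+50)&(g<90),'red')
fit(near&(r>g+40)&(g>b+25),'orange')
fit(near&(r>180)&(g>180),'white+')
fit((r>185)&(g>185)&(z<.02)&(abs(x-.425)<.14)&(abs(y-.296)<.14),'panel')
for n in ["jar","detergent","bowl","nozzle","probe","brush"]:
  for q in spot_point(n,"top")[:1]: print(n,w("top",q["position"]).round(3),q["p"])
print(look_for("pull_tab","top")[0])
```

```text
[172  62  56] [170 181 174] [149 101  51] [174 178 150]
red [323 202   4   6  23] [ 563.6 -179.1] [ 9.2 14.8] 88.9 z 0.0614
red [322 214   6   6  22] [ 528.4 -180.7] [15.5  9.9] 32.6 z 0.0622
red [337 220   6   5  22] [ 515.3 -222.8] [ 9.9 16.5] 47.2 z 0.0635
orange [291 178  12  11  42] [623.5 -97.4] [34.7 28.5] 86.3 z 0.061
jar [0.615 0.195 0.002] 0.51
detergent [ 0.764 -0.259  0.004] 0.8
bowl [ 0.768 -0.258  0.001] 0.58
nozzle [ 0.616 -0.468  0.001] 0.53
probe [0.447 0.476 0.   ] 0.57
brush [0.765 0.119 0.002] 0.65
{'position': [0.1986, -0.0466, -1.2467], 'p': 0.91}
```

Call:
step_arm(moves=[[0,0,0,-30,1.0],[0,0,0,-30,1.0],[0,0,0,0,1.0],[0,0,0,0,1.0]])

```text
t: 1.85
ee_pos: [0.1906, -0.5955, 0.2921]
tool_rot: [0.998, -0.056, 0.0, 0.001]
ft_force: [0.8, 0.8, 0.3]
gripper_width: 1.002
```

Call:
step_arm(moves=[[0,16,-44,0,0],[0,16,-44,0,0],[0,16,-44,0,0],[0,16,-44,0,0],[0,16,-44,0,0],[0,16,-44,0,0],[0,16,-44,0,0],[0,16,-44,0,0]])

```text
t: 2.85
ee_pos: [0.3566, -0.2579, 0.2916]
tool_rot: [0.999, -0.055, 0.0, 0.0]
ft_force: [0.2, 0.1, -0.9]
gripper_width: 1.002
```

Call:
step_arm(moves=[[0,16,-44,0,0],[0,16,-44,0,0],[0,16,-44,0,0],[0,16,-44,0,0],[0,17,-44,0,0],[0,17,-44,0,0],[0,16,-44,0,0],[0,0,0,0,0]])

```text
t: 3.85
ee_pos: [0.5035, 0.0371, 0.2912]
tool_rot: [0.999, -0.052, -0.0, -0.0]
ft_force: [-0.2, -0.3, -0.0]
gripper_width: 1.0
```

Run:
```python
from h import *
c="wrist"
o=get_obs();print(o['ee_pos'],o['tool_rot'],o['qpos'])
im,d=capture(c);cv2.imwrite(f"pics/w1.png",im[...,::-1])
for n in ["scraper_handle","scraper"]:
    for r in spot_point(n,c)[:2]: print(n,w(c,r["position"]).round(4),round(r["p"],2))
P=cloud(c,d);z=P[...,2]
for lo,hi in [(.06,.08),(.015,.03)]:
    m=((z>lo)&(z<hi)&(abs(P[...,0]-.53)<.08)&(abs(P[...,1]-.076)<.05)).astype(np.uint8)
    q=P[m>0]; r=cv2.minAreaRect((q[:,:2]*1000).astype(np.float32));print(r,np.median(q[:,2]))
```

```text
[0.50352609 0.03708256 0.29115526] [ 9.98622982e-01 -5.24596819e-02 -8.11430124e-05 -3.40592020e-04] [-8.32528072e-02 -1.04931985e-01  1.75458255e+00  6.77965959e-04
  1.49212527e+00  1.59245773e+00]
scraper_handle [0.5284 0.0733 0.0477] 0.64
scraper_handle [0.5336 0.0775 0.0038] 0.49
scraper [0.5296 0.0743 0.0062] 0.92
((527.9188232421875, 72.93722534179688), (24.171470642089844, 63.91419982910156), 83.36491394042969) 0.07135181735385987
((528.2673950195312, 72.36307525634766), (22.455711364746094, 108.65225219726562), 83.50631713867188) 0.023450923376846483
```

View pics/w1.png

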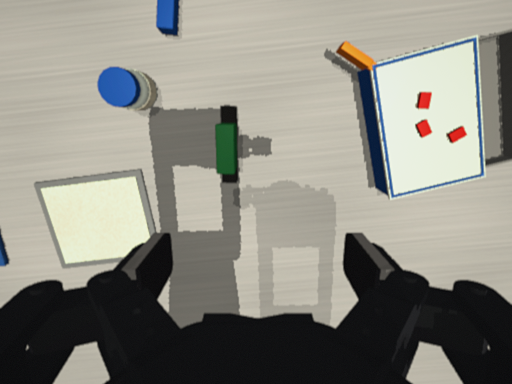

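The wrist view shows the scraper (228,145), the panel, the tab (355,55), the tags and the trough edge, so I'll measure the tray from it as well.

Run:
```python
from h import *
c="wrist"
im,d=capture(c);im=im.astype(int);P=cloud(c,d);z=P[...,2];r,g,b=im[...,0],im[...,1],im[...,2];x,y=P[...,0],P[...,1]
def fit(m,n):
    k,l,st,_=cv2.connectedComponentsWithStats((m&(d>0)).astype(np.uint8))
    for i in range(1,k):
        if st[i,4]<40: continue
        q=P[l==i]; r=cv2.minAreaRect((q[:,:2]*1000).astype(np.float32))
        print(n,st[i],np.round(r[0],1),np.round(r[1],1),round(r[2],1),'z',np.median(q[:,2]).round(4))
near=(x>.4)&(x<.68)&(y<-.05)&(y>-.36)
fit(near&(r>g+60)&(g<90)&(b<90)&(z>.04),'red')
fit(near&(r>g+40)&(g>b+40)&(z>.03),'orange')
fit(near&(z>.045)&(z<.075)&~((r>g+40)&(g>b+40)),'plate')
fit((z>.003)&(z<.012)&(abs(x-.425)<.14)&(abs(y-.296)<.14),'panel')
for n in ["tab_corner","far_corner","pull_tab","cover","panel"]:
    for q in spot_point(n,c)[:2]: print(n,w(c,q["position"]).round(4),round(q["p"],2))
```

```text
red [415  92  13  15 163] [ 562.6 -178.6] [12.4 17.3] 80.8 z 0.0626
red [414 119  15  17 157] [ 528.2 -179.6] [18.1 13.5] 25.6 z 0.0626
red [446 126  17  15 155] [ 515.8 -222.3] [12.1 19.2] 27.3 z 0.0625
orange [337  40  36  29 363] [623.  -98.6] [47.2 10.5] 53.4 z 0.0615
plate [  334    34   149   165 14806] [ 544.4 -173.7] [209.2 164. ] 8.6 z 0.0567
panel [  32  170  123  100 8833] [428.2 301.3] [155.2 175.8] 1.4 z 0.0082
tab_corner [ 0.614  -0.1108  0.0522] 0.58
far_corner [ 0.4533 -0.2694  0.0497] 0.7
pull_tab [ 0.627  -0.0987  0.0459] 0.79
cover [ 0.534  -0.1915  0.0511] 0.79
cover [ 0.5313 -0.1877  0.0601] 0.56
panel [0.435  0.2975 0.0025] 0.71
panel [ 0.4559 -0.271   0.0509] 0.15
```

Call:
step_arm(moves=[[0,20,-40,40,0],[0,0,0,40,0.1],[0,0,0,40,0],[0,0,0,40,0],[0,0,0,0,0]])

```text
t: 4.92
ee_pos: [0.5242, 0.0717, 0.128]
tool_rot: [0.998, -0.06, -0.004, 0.0]
ft_force: [-0.5, 0.7, 1.3]
gripper_width: 0.999
```

Call:
step_arm(moves=[[0,4,-3,30,0],[0,0,0,30,0],[0,0,0,20,0],[0,0,0,19,0],[0,0,0,0,0],[0,0,0,0,0]])

```text
t: 5.68
ee_pos: [0.5325, 0.0745, 0.0335]
tool_rot: [0.998, -0.06, 0.001, -0.0]
ft_force: [-0.2, 0.4, -0.4]
gripper_width: 1.001
```

Call:
step_arm(moves=[[0,-4,0,4,0],[120,0,0,0,0],[180,0,0,0,0],[255,0,0,0,0],[255,0,0,0,0],[255,0,0,0,0],[255,0,0,0,0],[255,0,0,0,0]])

```text
t: 6.68
ee_pos: [0.5276, 0.0751, 0.0284]
tool_rot: [0.998, -0.06, 0.0, -0.0]
ft_force: [-0.5, -0.3, 1.4]
gripper_width: 0.273
```

Call:
step_arm(moves=[[255,0,0,-20,0],[255,0,0,-40,0],[255,0,0,-40,0],[255,6,40,0,0],[255,6,40,0,0],[255,6,45,0,0],[255,6,46,0,0],[255,6,46,0,0]])

```text
t: 7.68
ee_pos: [0.5308, -0.1453, 0.1278]
tool_rot: [0.998, -0.06, -0.0, -0.0]
ft_force: [0.7, 0.0, -1.8]
gripper_width: 0.275
```

Call:
step_arm(moves=[[255,0,0,0,-1.0],[255,0,0,0,-1.0],[255,0,0,0,-0.6],[255,0,0,0,0],[255,0,0,0,0]])

```text
t: 8.3
ee_pos: [0.5312, -0.1439, 0.128]
tool_rot: [0.997, 0.076, -0.0, -0.0]
ft_force: [0.1, -0.2, -1.4]
gripper_width: 0.27
```

Run:
```python
from h import *
o=get_obs();print(o)
for c in ["wrist","scene","top"]:
    im,d=capture(c);cv2.imwrite(f"pics/{c}2.png",im[...,::-1])
    for n in ["scraper"]:
        for r in spot_point(n,c)[:2]: print(n,w(c,r["position"]).round(4),round(r["p"],2))
im=cv2.imread("pics/scene2.png");cv2.imwrite("pics/scene2c.png",cv2.resize(im[120:300,90:330],None,fx=3,fy=3))
```

```text
{'t': 8.3, 'qpos': array([-4.07756270e-01,  1.42010632e-01,  1.81877261e+00, -9.77659884e-05,
        1.18148549e+00,  1.01150331e+00]), 'qvel': array([ 0.00158484, -0.00168691, -0.00255595,  0.00135107, -0.00010132,
       -0.0020547 ]), 'joint_torque': array([-4.94261621e-02, -4.36883533e+01, -3.66535628e+01, -3.72135983e-03,
        4.14901937e-03, -7.66240933e-03]), 'ee_pos': array([ 0.5311836 , -0.14386655,  0.12796862]), 'tool_rot': array([ 9.97129486e-01,  7.57144091e-02, -3.20306574e-04, -1.17118814e-04]), 'ft_force': array([ 0.05833611, -0.16538391, -1.39408131]), 'wrist_torque': array([ 0.03028921, -0.01616201, -0.00482387]), 'gripper_width': 0.2697609359686542}
scraper [ 0.5393 -0.1395  0.1046] 0.68
scraper [ 0.5316 -0.1457  0.096 ] 0.77
scraper [ 0.769  -0.2585 -0.0029] 0.18
scraper [ 0.5337 -0.1427  0.1016] 0.6
```

View pics/wrist2.png

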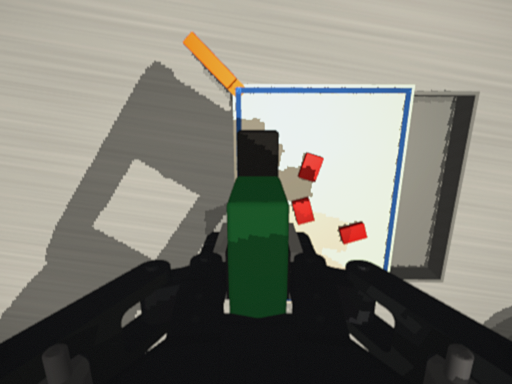

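View pics/scene2c.png

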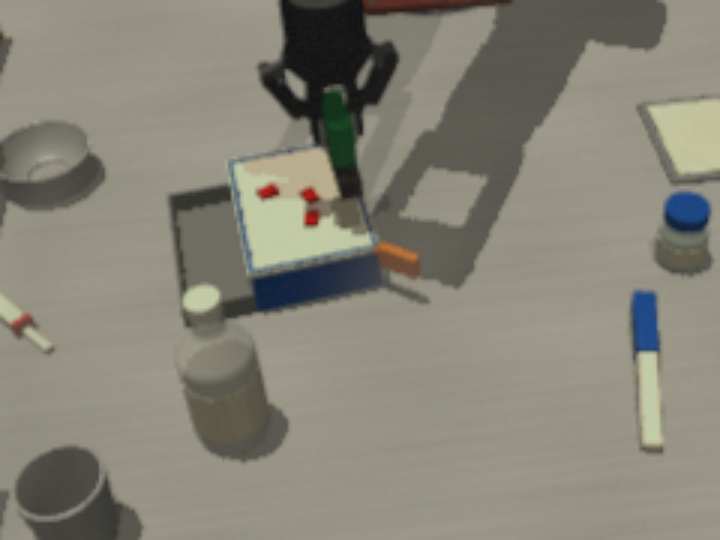

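Run:
```python
from h import *
c="wrist";o=get_obs();Rm=R.from_quat(o['tool_rot']).as_matrix()
im,d=capture(c);im=im.astype(int);P=cloud(c,d);L=(P-o['ee_pos'])@Rm*1000
r,g,b=im[...,0],im[...,1],im[...,2]
def rep(m,n):
    k,l,st,_=cv2.connectedComponentsWithStats((m&(d>0)).astype(np.uint8))
    for i in range(1,k):
        if st[i,4]<80: continue
        q=L[l==i];print(n,st[i,:4],np.percentile(q,2,0).round(0),np.percentile(q,98,0).round(0))
rep((r>g+60)&(g<90)&(b<90),'red')
z=P[...,2]
m=(z>.045)&(z<.06)&(r>120)
rep(m,'plate')
rep((g>r+30)&(g>b+20),'green')
```

```text
red [298 154  25  28] [17. 32. 65.] [36. 47. 67.]
red [292 198  22  26] [-17.  28.  64.] [ 1. 42. 68.]
red [339 223  27  21] [-34.  66.  65.] [-19.  85.  69.]
plate [227  79 188 193] [-54. -18.  70.] [ 85. 112.  73.]
plate [241  93 165 176] [-51.  -5.  70.] [ 78. 104.  73.]
green [227 177  61 141] [-14. -11. -44.] [33. 11. -6.]
```

Call:
step_arm(moves=[[255,0,0,20,0],[255,0,0,15,0],[255,0,0,6,0],[255,0,0,0,0],[255,0,0,0,0]])

```text
t: 9.28
ee_pos: [0.5319, -0.1442, 0.0879]
tool_rot: [0.997, 0.076, 0.0, 0.0]
ft_force: [-0.2, 0.7, -1.8]
gripper_width: 0.27
```

Call:
step_arm(moves=[[255,0,0,2.5,0],[255,0,0,0,0],[255,0,0,0,0]])

```text
t: 9.65
ee_pos: [0.5315, -0.144, 0.0849]
tool_rot: [0.997, 0.076, 0.0, 0.0]
ft_force: [0.0, -0.2, -0.9]
gripper_width: 0.278
```

Call:
step_arm(moves=[[255,0,4,0,0],[255,0,7,0,0],[255,0,7,0,0],[255,0,7,0,0],[255,0,7,0,0],[255,0,7,0,0],[255,0,7,0,0],[255,0,7,0,0]])

```text
t: 10.65
ee_pos: [0.5395, -0.1969, 0.0848]
tool_rot: [0.997, 0.076, -0.0, -0.0]
ft_force: [0.0, 0.3, -1.5]
gripper_width: 0.274
```

Run:
```python
from h import *
im,d=capture("wrist");cv2.imwrite("pics/w3.png",im[...,::-1]);print(get_obs()['ee_pos'])
```

```text
[ 0.53975923 -0.19766462  0.08490214]
```

View pics/w3.png

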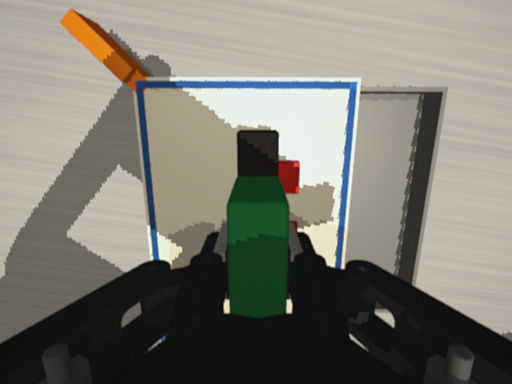

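The tags are riding flush against the foot face. I'll carry on over the edge.

Call:
step_arm(moves=[[255,0,7,0,0],[255,0,7,0,0],[255,0,7,0,0],[255,0,7,0,0],[255,0,7,0,0],[255,0,7,0,0],[255,0,7,0,0],[255,0,7,0,0]])

```text
t: 11.7
ee_pos: [0.5481, -0.2522, 0.0848]
tool_rot: [0.997, 0.076, -0.0, 0.0]
ft_force: [0.2, 0.8, -0.7]
gripper_width: 0.273
```

Run:
```python
from h import *
for c in ["wrist","scene"]:
    im,d=capture(c);cv2.imwrite(f"pics/{c}4.png",im[...,::-1])
    for n in ["tag0"]:
        for r in spot_point(n,c)[:4]: print(c,n,w(c,r["position"]).round(4),round(r["p"],2))
im=cv2.imread("pics/scene4.png");cv2.imwrite("pics/scene4c.png",cv2.resize(im[140:260,110:270],None,fx=4,fy=4))
```

```text
wrist tag0 [ 0.5801 -0.2681  0.011 ] 0.74
wrist tag0 [ 0.5242 -0.2835  0.0093] 0.53
scene tag0 [ 0.7606  0.1194 -0.0044] 0.57
scene tag0 [ 0.5283 -0.2851  0.0081] 0.44
scene tag0 [ 0.542  -0.2726  0.0111] 0.43
scene tag0 [ 0.5514 -0.2563  0.1057] 0.4
```

View pics/wrist4.png

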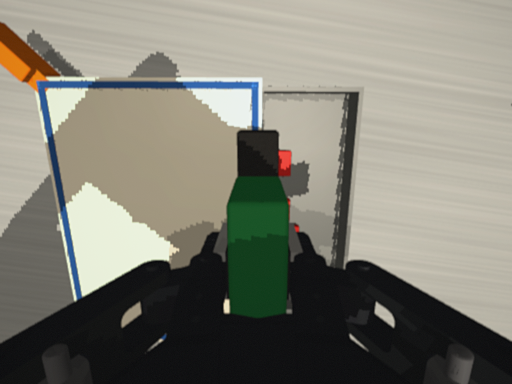

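View pics/scene4c.png

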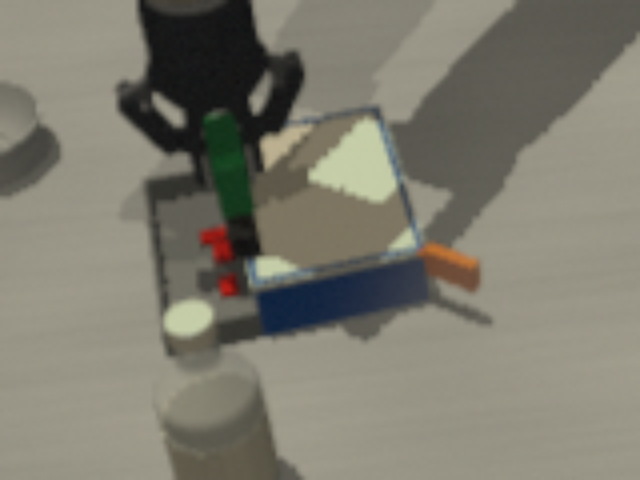

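Call:
step_arm(moves=[[255,0,0,-25,0],[255,0,0,-30,0],[255,4,-40,0,0],[255,4,-45,0,0],[255,4,-45,0,0],[255,4,-45,0,0],[255,4,-45,0,0],[255,4,-45,0,0]])

```text
t: 12.9
ee_pos: [0.5311, 0.0156, 0.1399]
tool_rot: [0.997, 0.076, 0.0, -0.0]
ft_force: [1.0, 0.2, -2.2]
gripper_width: 0.279
```

Call:
step_arm(moves=[[255,4,-45,0,0],[255,0,0,40,0],[255,0,0,30,0],[255,0,0,15,0],[255,0,0,0,0],[255,0,0,0,0]])

```text
t: 13.65
ee_pos: [0.5297, 0.0588, 0.0561]
tool_rot: [0.997, 0.076, 0.001, 0.0]
ft_force: [0.6, -0.4, -1.5]
gripper_width: 0.274
```

Run:
```python
from h import *
print(get_obs()['ee_pos'])
o=get_obs()
for c in ["top","scene"]:
    im,d=capture(c);cv2.imwrite(f"pics/{c}5.png",im[...,::-1])
    for n in ["tag0","far_corner","tab_corner","pull_tab"]:
        for r in spot_point(n,c)[:3]:
            p=w(c,r["position"]);a=np.radians(8.6);e=p[:2]-[.5347,-.19]
            print(c,n,p.round(4),round(r["p"],2),'tray',(e@[np.cos(a),np.sin(a)]).round(3),(e@[-np.sin(a),np.cos(a)]).round(3))
im=cv2.imread("pics/scene5.png");cv2.imwrite("pics/scene5c.png",cv2.resize(im[140:260,130:310],None,fx=4,fy=4))
im=cv2.imread("pics/top5.png");cv2.imwrite("pics/top5c.png",cv2.resize(im[160:270,220:390],None,fx=4,fy=4))
```

```text
[0.52968515 0.05877814 0.05611924]
top tag0 [ 0.5218 -0.285   0.0081] 0.44 tray -0.027 -0.092
top tag0 [ 0.5794 -0.2681  0.0125] 0.44 tray 0.033 -0.084
top tag0 [ 0.5425 -0.2757  0.0112] 0.4 tray -0.005 -0.086
top far_corner [ 0.4549 -0.2688  0.054 ] 0.8 tray -0.091 -0.066
top tab_corner [ 0.6152 -0.1159  0.0542] 0.79 tray 0.091 0.061
top pull_tab [ 0.6259 -0.094   0.048 ] 0.64 tray 0.105 0.081
scene tag0 [ 0.5397 -0.2738  0.0083] 0.49 tray -0.008 -0.084
scene tag0 [ 0.5799 -0.2679  0.0073] 0.46 tray 0.033 -0.084
scene tag0 [ 0.5248 -0.2888  0.0061] 0.36 tray -0.025 -0.096
scene far_corner [ 0.4534 -0.2682  0.0457] 0.68 tray -0.092 -0.065
scene tab_corner [ 0.6125 -0.1133  0.0461] 0.82 tray 0.088 0.064
scene tab_corner [ 0.5432 -0.2757  0.0066] 0.59 tray -0.004 -0.086
scene tab_corner [0.5346 0.0532 0.0771] 0.36 tray 0.036 0.24
scene pull_tab [ 0.6298 -0.0981  0.0489] 0.92 tray 0.108 0.077
```

View pics/scene5c.png

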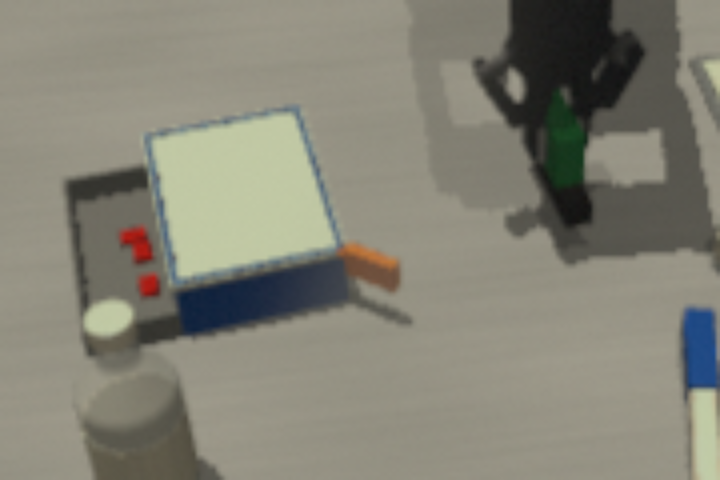

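View pics/top5c.png

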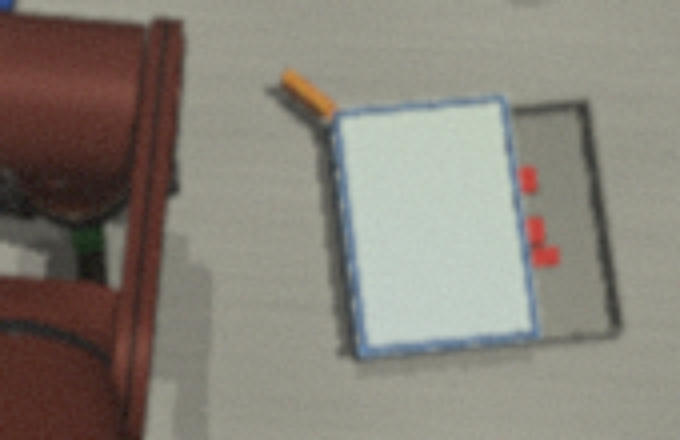

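All three tags lie in the trough, at tray y of about -84 to -94 mm, and the cover is still seated. Next I'll set the scraper down.

Call:
step_arm(moves=[[255,0,0,15,0],[255,0,0,9,0],[255,0,0,2,0],[255,0,0,0,0],[255,0,0,0,0]])

```text
t: 14.78
ee_pos: [0.5282, 0.059, 0.0284]
tool_rot: [0.997, 0.076, -0.0, -0.0]
ft_force: [-2.4, 0.0, 0.6]
gripper_width: 0.273
```

Call:
step_arm(moves=[[150,0,0,0,0],[0,0,0,0,0],[0,0,0,0,0],[0,0,0,0,0],[0,0,0,-15,0],[0,0,0,-40,0],[0,0,0,-40,0],[0,0,0,-10,0]])

```text
t: 15.78
ee_pos: [0.531, 0.0589, 0.1382]
tool_rot: [0.997, 0.076, 0.003, 0.0]
ft_force: [-0.1, 0.5, 0.5]
gripper_width: 1.001
```

Call:
step_arm(moves=[[0,18,42,0,0],[0,18,42,0,0],[0,18,42,0,0],[0,18,40,0,0],[0,0,0,0,-1.5],[0,0,0,0,-1.5],[0,0,0,0,-1.5],[0,0,0,0,-1.5]])

```text
t: 16.77
ee_pos: [0.6244, -0.0941, 0.1331]
tool_rot: [0.924, 0.383, -0.001, -0.0]
ft_force: [0.4, -0.3, -0.5]
gripper_width: 1.003
```

Call:
step_arm(moves=[[0,0,0,0,-1.5],[0,0,0,0,0],[0,0,0,0,0]])

```text
t: 17.15
ee_pos: [0.6247, -0.0941, 0.1335]
tool_rot: [0.893, 0.451, -0.0, -0.0]
ft_force: [0.1, 1.1, -0.2]
gripper_width: 1.004
```

Run:
```python
from h import *
c="wrist";o=get_obs();Rm=R.from_quat(o['tool_rot']).as_matrix();print(o['ee_pos'],o['tool_rot'],o['qpos'])
im,d=capture(c);cv2.imwrite("pics/w6.png",im[...,::-1]);P=cloud(c,d);L=(P-o['ee_pos'])@Rm*1000
im=im.astype(int);r,g,b=im[...,0],im[...,1],im[...,2]
m=(r>g+40)&(g>b+40)&(d>0)&(P[...,2]>.055)
q=L[m];print(m.sum(),np.percentile(q,2,0),np.percentile(q,98,0),cv2.minAreaRect(q[:,:2].astype(np.float32)))
for s in spot_point("pull_tab",c)[:2]: p=w(c,s["position"]);print(p,(p-o['ee_pos'])@Rm*1000,s["p"])
for s in spot_point("scraper",c)[:1]: print(w(c,s["position"]),s["p"])
```

```text
[ 0.62469928 -0.09407378  0.13350079] [ 8.92671332e-01  4.50708102e-01 -2.21037437e-04 -2.25474520e-04] [-2.74226363e-01  3.19550914e-01  1.59608471e+00  3.59067050e-05
  1.22658762e+00  3.61440947e-01]
634 [-26.82986601  -1.97068215  70.7184666 ] [19.16726221  6.92079754 77.27584228] ((-4.634452819824219, 2.2005560398101807), (48.33051300048828, 10.017958641052246), 0.1250791996717453)
[ 0.62588562 -0.09629011  0.04664202] [-1.06243503  2.32277503 86.85759093] 0.96
[0.53436544 0.06168874 0.00330117] 0.84
```

View pics/w6.png

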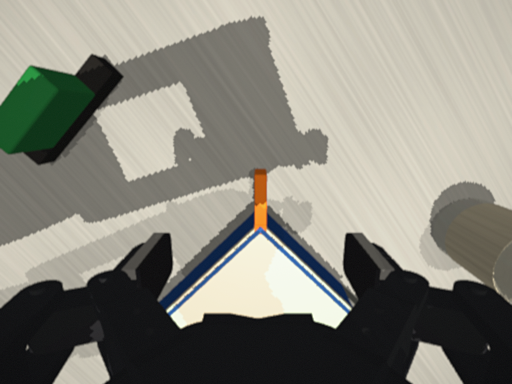

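Call:
step_arm(moves=[[0,0,2,30,0],[0,0,0,30,0],[0,0,0,25,0],[0,0,0,15,0],[0,0,0,4,0],[0,0,0,0,0],[0,0,0,0,0]])

```text
t: 18.18
ee_pos: [0.6275, -0.0956, 0.0311]
tool_rot: [0.892, 0.452, 0.001, 0.001]
ft_force: [0.2, -1.5, 0.1]
gripper_width: 0.999
```

Call:
step_arm(moves=[[0,0,0,2.5,0],[120,0,0,0,0],[200,0,0,0,0],[255,0,0,0,0],[255,0,0,0,0],[255,0,0,0,0],[255,0,0,0,0],[255,0,0,0,0]])

```text
t: 19.18
ee_pos: [0.6266, -0.0953, 0.0274]
tool_rot: [0.892, 0.452, 0.0, -0.0]
ft_force: [-0.7, 1.0, 1.9]
gripper_width: 0.106
```

The tab is gripped (9 mm opening). I'll start the peel slowly.

Call:
step_arm(moves=[[255,0,0,-3,0],[255,0,0,-3,0],[255,0,0,-3,0],[255,0,0,-3,0],[255,0,0,-3,0],[255,0,0,-3,0],[255,0,0,0,0],[255,0,0,0,0]])

```text
t: 20.18
ee_pos: [0.6266, -0.0951, 0.0455]
tool_rot: [0.892, 0.452, 0.0, -0.0]
ft_force: [-2.4, 2.3, -2.9]
gripper_width: 0.106
```

```bash
cat > look.py <<'E'
from h import *
import sys
n=sys.argv[1]
o=get_obs();print(o['ee_pos'],o['ft_force'].round(1),o['wrist_torque'].round(2))
for c in ["top","scene"]:
    im,d=capture(c);cv2.imwrite(f"pics/{c}{n}.png",im[...,::-1])
    for k in ["tab_corner","far_corner","pull_tab"]:
        for r in spot_point(k,c)[:1]: print(c,k,w(c,r["position"]).round(4),round(r["p"],2))
    tr=trace("cover",c)
    if tr:
        m=cv2.erode(tr[0]["region"].astype(np.uint8),np.ones((3,3)))>0
        q=cloud(c,d)[m&(d>0)&(im[...,1]>im[...,0]-30)]
        for _ in range(4):
            cen=np.median(q,0);A=np.c_[q[:,:2],np.ones(len(q))];s=np.linalg.lstsq(A,q[:,2],rcond=None)[0]
            e=q[:,2]-A@s;q=q[abs(e)<max(.003,1.5*e.std())]
        print(c,'plane slope',s[:2].round(3),'tilt',np.hypot(*s[:2]).round(3),'cen',q.mean(0).round(3),len(q),tr[0]['p'])
E
python3 look.py 7; python3 -c "
import cv2
im=cv2.imread('pics/scene7.png');cv2.imwrite('pics/scene7c.png',cv2.resize(im[120:260,110:290],None,fx=4,fy=4))"
```

```text
[ 0.62662805 -0.09510195  0.04553725] [-2.4  2.3 -2.9] [ 0.67  0.08 -0.19]
top tab_corner [ 0.6163 -0.1144  0.0677] 0.6
top far_corner [ 0.4552 -0.2683  0.0551] 0.87
top pull_tab [ 0.5347 -0.1957  0.0681] 0.72
top plane slope [0.039 0.061] tilt 0.073 cen [ 0.521 -0.211  0.063] 1335 0.61
scene tab_corner [ 0.6137 -0.114   0.0664] 0.85
scene far_corner [ 0.4536 -0.2688  0.0451] 0.94
scene pull_tab [ 0.5812 -0.2645  0.0038] 0.7
scene plane slope [0.046 0.056] tilt 0.073 cen [ 0.54  -0.198  0.063] 1262 0.81
```

View pics/scene7c.png

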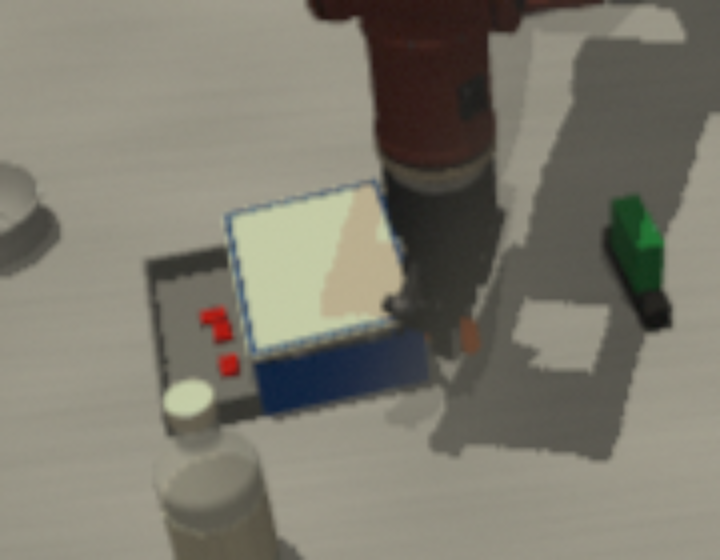

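Tilt is 0.073 rad with the tab corner up about 15 mm and the far corner still seated. I'll keep lifting.

Call:
step_arm(moves=[[255,0,0,-3,0],[255,0,0,-3,0],[255,0,0,-3,0],[255,0,0,-3,0],[255,0,0,-3,0],[255,0,0,-3,0],[255,0,0,0,0]])

```text
t: 21.55
ee_pos: [0.627, -0.0957, 0.0639]
tool_rot: [0.892, 0.452, 0.0, 0.001]
ft_force: [-0.6, -0.7, -0.4]
gripper_width: 0.109
```

```bash
python3 look.py 8
```

```text
[ 0.62700752 -0.0956699   0.06391616] [-0.6 -0.7 -0.4] [ 0.05 -0.1  -0.04]
top tab_corner [ 0.6161 -0.1147  0.0856] 0.59
top far_corner [0.5321 0.0586 0.0017] 0.73
top plane slope [0.05 0.07] tilt 0.086 cen [ 0.522 -0.21   0.08 ] 1489 0.92
scene tab_corner [ 0.6134 -0.1136  0.0801] 0.79
scene far_corner [ 0.4559 -0.2716  0.0602] 0.72
scene pull_tab [ 0.6257 -0.0956  0.083 ] 0.86
scene plane slope [0.052 0.067] tilt 0.085 cen [ 0.539 -0.198  0.079] 1283 0.86
```

The cover is free, held, with tilt 0.086 rad. Now I'll lift it and carry it across.

Call:
step_arm(moves=[[255,0,0,-10,0],[255,0,0,-20,0],[255,0,0,-30,0],[255,0,0,-30,0],[255,0,0,-30,0],[255,0,0,-30,0],[255,0,0,-20,0],[255,0,0,-10,0]])

```text
t: 23.05
ee_pos: [0.6272, -0.0955, 0.2456]
tool_rot: [0.892, 0.452, 0.001, 0.001]
ft_force: [0.5, 0.5, -1.4]
gripper_width: 0.108
```

Call:
step_arm(moves=[[255,8,-9,0,0],[255,16,-18,0,0],[255,20,-23,0,0],[255,20,-23,0,0],[255,20,-23,0,0],[255,20,-23,0,0],[255,20,-23,0,0],[255,20,-23,0,0]])

```text
t: 24.05
ee_pos: [0.5768, 0.1209, 0.2417]
tool_rot: [0.892, 0.453, -0.001, -0.001]
ft_force: [0.3, -0.1, -1.0]
gripper_width: 0.108
```

Call:
step_arm(moves=[[255,20,-23,0,0],[255,20,-23,0,0],[255,20,-23,0,0],[255,20,-23,0,0],[255,20,-23,0,0],[255,20,-23,0,0],[255,20,-23,0,0],[255,20,-23,0,0]])

```text
t: 25.05
ee_pos: [0.5225, 0.3581, 0.2417]
tool_rot: [0.892, 0.453, -0.001, -0.0]
ft_force: [0.2, 0.7, -1.2]
gripper_width: 0.108
```

Call:
step_arm(moves=[[255,15,-17,0,0],[255,8,-9,0,0],[255,3,-3,0,0],[255,0,0,0,0],[255,0,0,0,0]])

```text
t: 25.68
ee_pos: [0.5173, 0.3935, 0.2433]
tool_rot: [0.892, 0.452, -0.0, 0.0]
ft_force: [-1.0, 0.1, -2.2]
gripper_width: 0.109
```

```bash
python3 look.py 9; python3 -c "
import cv2
im=cv2.imread('pics/scene9.png');cv2.imwrite('pics/scene9c.png',cv2.resize(im[80:280,150:420],None,fx=2.8,fy=2.8))"
```

```text
[0.51727594 0.39348706 0.24333804] [-1.   0.1 -2.2] [ 0.08 -0.1  -0.03]
top tab_corner [0.5056 0.3722 0.2659] 0.82
top far_corner [0.3481 0.2204 0.2485] 0.81
top pull_tab [0.5163 0.3912 0.264 ] 0.93
top plane slope [0.051 0.065] tilt 0.083 cen [0.426 0.295 0.261] 3337 0.61
scene tab_corner [0.5031 0.3751 0.2603] 0.69
scene far_corner [0.3457 0.2165 0.2399] 0.63
scene pull_tab [0.5176 0.3923 0.2623] 0.92
scene plane slope [0.051 0.066] tilt 0.084 cen [0.435 0.293 0.259] 1073 0.9
```

View pics/scene9c.png

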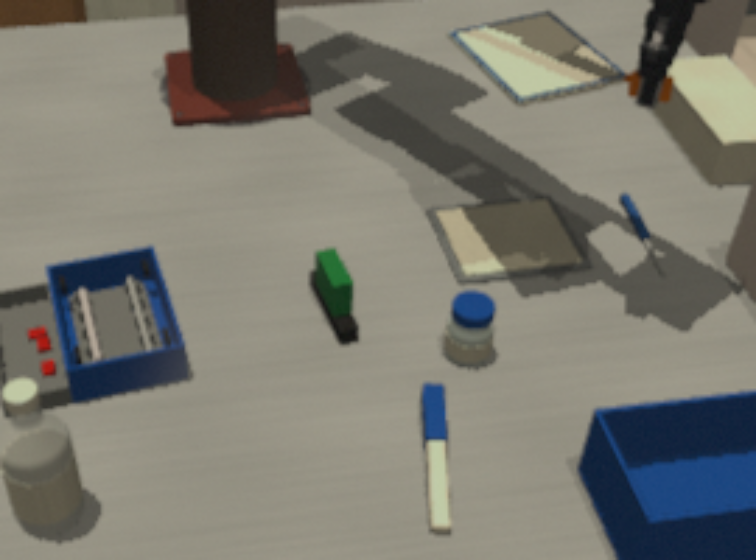

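View pics/top9.png

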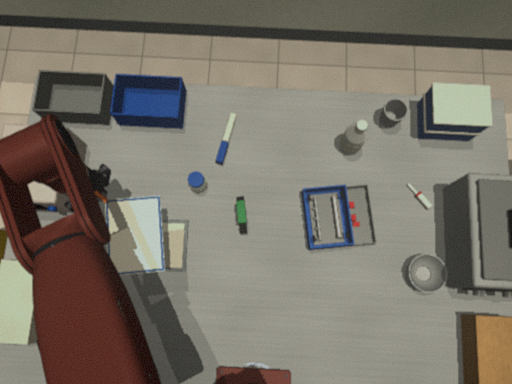

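The cover is centred at (0.426, 0.296), 0.26 m up, with tilt 0.084 rad. The tags are in the trough, the scraper is standing, and the bystanders are in place.

Call:
step_arm(moves=[[255,0,0,0,0],[255,0,0,0,0],[255,0,0,0,0]])

```text
t: 26.55
ee_pos: [0.5168, 0.3943, 0.2433]
tool_rot: [0.892, 0.452, -0.0, 0.0]
ft_force: [-0.3, -0.0, -0.2]
gripper_width: 0.103
```

```bash
python3 -c "
from plant import *
print(get_obs()['ee_pos'],get_obs()['gripper_width']);print(hand_in())"
```

```text
[0.51683475 0.39431733 0.24331145] 0.10347625646092173
the job is handed in; nothing more can be done
None
```

The job is done and handed in at about 26.6 s of the 62 s allowed; no verdict is reported.

- **Tags:** I swept all three into the waste trough in one pass with the scraper. They lie at tray y of about -84 to -94 mm, on the trough floor.
- **Scraper:** I set it down upright on the bare steel near where it started and let it go.
- **Peel:** I lifted the cover by its tab. The tab corner rose about 15 mm while the far corner was still seated, then the cover came free.
- **Final hold:** The cover centre is within about 10 mm of the panel centre seen from above, about 0.26 m up, tilted about 0.084 rad. The gripper holds the tab with a 9 mm opening.

**Last checks:** In the final top and scene pictures the tags were still in the trough, the scraper was standing, and the bystanders I could see had not visibly moved. No check failed. The cameras disagreed by 3 to 10 mm on some positions, well inside the limits, and a few low-confidence network hits (for example `pull_tab` during the peel) were wrong and I ignored them.

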